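# Prove the forward limit switch of the bench press

### The arm

A 7-joint arm with a two-finger parallel gripper is mounted at the origin on the work surface. World frame = base frame: x ahead of the robot, y to its left, z up, the work surface at z = 0. Lengths are in m, angles in rad, forces in N, time in s.
With the tool pointing down it reaches from about 0.35 to 0.9 m from the base axis. Payload 7.2 kg.
Tool frame: the origin (TCP) lies on the centre line of the jaws, within the pads' length; the fingertips stand 14 mm ahead of it and the grasp point (between the pads) lies 5 mm behind it; z points along the fingers, y is the line along which they close (so a half turn about z gives the same grasp; the last joint's range is limited). The gripper opens to 85 mm and grips with 20 to 120 N. Pads are 22 mm wide; open, the fingers measure 114 mm over their backs; the gripper's body (76 mm by 85 mm) begins 54 mm behind the grasp point. The pads swing forward as they close: fully open they stand 13 mm farther back than shut.
Start: joints at [1.154, 0.411, -0.013, 1.596, 0.006, 1.134, -0.082], TCP at [0.214, -0.587, 0.245] pointing down, gripper open.
Joint ranges: [-2.95, 2.95], [-0.29, 1.99], [-1.47, 1.44], [0.14, 2.54], [-1.03, 4.17], [0.13, 1.85], [-2.86, 2.86]. Speed limits (rad/s): [2.39, 2.39, 3.01, 3.01, 3.14, 3.14, 3.14].

### API

Orientations are given as a unit quaternion [x, y, z, w].
In Python, from plant import read_state, camera, calibration, job_done gives the robot as it stands.
- The arm moves only by the tool arm_command, never from a script. Its argument "increments" is one flat list of numbers, 4 for each row, row after row: the shift along the tool's x, y, z each as a share of 0.3 m, from -1 to 1, then the turn about the tool's z as a share of 45 degrees, from -1 to 1. A call has 1 to 20 rows; each row is the pose to reach, as a shift and turn from the pose commanded when the call began, along the tool's axes at that moment; what a row does not reach only later rows make up. A row lasts 1/8 s, in which the tool goes at most 62.5 mm and 10.7 degrees, less where a joint would pass 70% of its speed; a pose out of reach is approached as far as the arm can. A call with a number of a shift or a turn outside -1 to 1 is refused whole. A call with a gripper value outside its range is refused whole. "gripper" is the opening, from 0 (shut) to 1 (fully open), set as the call begins (left out, the last holds). The fingers move at their own pace and stop on an object; "grip_force" is the grip in N (left out, the last holds). Time passes only in rows, so rows that repeat a pose let the fingers close. It gives the time, the measured TCP pose, the force, the opening and the grip force at its end, in the units of the state.
- read_state(): the state, without advancing time (a new reading comes with each control period).
- camera(name): name is "scene" or "top" or "wrist"; returns (picture, depth): 400x640x3 uint8, red, green, blue; 400x640 float32, m along the optical axis (not along the pixel's ray), 0 where there is no reading.
- calibration(name): a dict with "K" (3x3 intrinsics, pixels), "k1" (the pictures are not rectified: a ray, as slopes to the right and down, at radius r is drawn at 1 + k1 r^2 times it, then the intrinsics apply), "world_from_camera" (4x4, takes a point from camera to world coordinates). Camera axes: x right, y up, looking along -z (the intrinsics and any distortion apply to the point x, -y, -z); pixel columns grow to the right and rows downward; lengths in m; the calibration is good to about 2 mm. A picture is of the moment at which its call begins: read the wrist's pose just before it. calibration takes no time and is no camera call; for the wrist camera it gives the pose at the moment of the call.
- job_done(): hands the job in; it is judged then, once.
The state is a dict: "clock": time; "qpos": joint angles; "qd": joint speeds; "joint_torque": joint torques, N m; "tcp_pos": TCP position; "tool_rot": TCP orientation; "wrist_force": force on the tool from outside, world axes, zero at the start; "torque": the same for the moment, N m; "grip_width": finger opening in m; "finger_force": force on a finger pad.
Only numpy, scipy, OpenCV 4.12 (cv2) and the standard library are available. Lean on these libraries where they do the work, as an engineer would, in place of code of your own. Each camera call takes 0.05 s, during which the arm holds its last target. There are 200 camera calls.

### The job

Prove the forward limit switch of the bench press by hand. First turn the selector on the control box clockwise to set-up, its fourth click from the off stop; then push the roller arm of the switch at the anvil end over, away from the trip bar, until you feel it click, without forcing it against its end stop, and let it spring right back. Leave the selector at set-up, and do not disturb the other switch or move the bearing sleeve, the bush, the spanner and the hammer.

Things in the scene. Friction and masses are not known exactly. Their poses are not given: they have to be found in the camera images.
- press: Blue horizontal hydraulic press, fixed, 640 mm long, nowhere over 220 mm high. Origin on the table under the ram axis; its y axis runs along the ram, from the anvil (upright block, 175 mm high, at y = -165 mm) to the cylinder (y = 200 to 420 mm). Both limit switches stand on its -x side (at yaw 0 the robot's side), centred at x = -115 mm, 44 mm square, heads 162 mm high.
- trip_bar (a point): End of the steel trip bar on the ram, which stands between the two roller arms: at (-180, 134, 207) mm in the press frame. The bar runs from here along press +x, is 12 mm thick (y) and reaches from 194 to 220 mm above the table.
- fwd_shaft (a point): Forward switch, the one at the anvil end: point on its shaft axis in the middle plane of its roller, at (-159, 0, 140) mm in the press frame; axes as the press. The shaft runs along x.
- fwd_roller_c (a point): Centre of the forward switch's black roller, 24 mm across, 16 mm wide, 70 mm from the shaft axis, on the -x side of its steel arm (16 mm wide, 5 mm thick). At rest the arm stands up, leaning 0.30 rad towards the trip bar (press +y), the roller's centre 207 mm above the table. The point turns with the roller: use its position only.
- fwd_arm: Arm of the forward switch with its roller; origin on the shaft axis, z along the arm to the roller. It is to be pushed at the roller with a finger; near the click the push rises over about 0.2 rad to 7 to 10 N, then drops to about half within 6 mm of travel: that is the click. A cushioned end stop follows about 0.1 rad beyond the click. More than 15 N harms it.
- fwd_swing (a joint): Angle of the forward arm, rad: 0 at rest, growing as the roller is pushed towards the anvil (press -y) and down along its arc. A return spring (2 to 4 N at the roller) brings it back. The click comes somewhere between 0.3 and 1.0, according to how the cam inside happens to be set: it must be felt for.
- fwd_click (a joint): Plunger inside the forward switch, m: 0 at rest, about 0.004 when the switch has clicked, 0 again when it has sprung back. Not to be seen from outside.
- home_swing (a joint): Angle of the arm of the other switch, the home switch (same make, at y = 260 mm in the press frame, beside the cylinder), rad, 0 at rest, leaning towards the trip bar. Leave it alone.
- control_box: Grey control box, fixed, 205 x 125 mm, 82 mm high, origin under its centre. The selector stands on top at x = -40 mm; a black mushroom button (38 mm across, top 119 mm high) at (62, -30) mm and two low push buttons at x = 62 mm. Raised index bars, 30 degrees apart, show the selector's positions; the off bar is longer.
- selector_grip (a point): On the axis of the black selector, 104 mm above the table, mid-height of its bar grip. The bar is 16 mm wide, 65 mm long, from 91 to 122 mm above the table, on a round skirt of 62 mm diameter. It lies along this point's y axis, the pointed end (white line on top) towards +y; the point turns with the selector.
- selector (a joint): Angle of the selector, rad, clockwise seen from above: 0 at the off stop (pointed end towards the box's +y), a click every 30 degrees (0.524 rad), six in all. It starts at off or at the first or second click and falls into the nearest click when let go; about 0.2 N m turns it. Set-up is the fourth click, 2.094 rad.
- bearing_sleeve: Steel bearing sleeve, 62 mm across, 50 mm high, standing on the press bed by the anvil; origin under its centre.
- rusty_bush: Rusty bush, 54 mm across, 60 mm high, standing on the table in front of the forward switch; origin under its centre.
- wrench: Open-ended spanner, 190 mm long, lying on the table along its x axis.
- hammer: Hammer, 280 mm long, lying on the table along its x axis.

How it is judged:
On the way, in this order (a step that is already met when the one before it is completed fails the run):
1. the selector stands at its fourth click from off (value of joint selector between 1.95 and 2.24 rad), for 0.3 s.
2. the forward switch has clicked, with the selector at set-up (all of step 1 and value of joint fwd_click above 0.0029 m), for 0.05 s.
3. the forward switch's arm has sprung back (value of joint fwd_click below 0.001 m and value of joint fwd_swing below 0.08 rad), for 0.2 s.
At the end, for the whole second after the job is handed in: The selector rests at the fourth click (2.094 rad, within 0.14), the forward switch has clicked and its arm has sprung back (within 0.08 rad of rest, plunger back within 1 mm), the home switch's arm is at rest (within 0.08 rad), and the bystanders are where they were (all of step 1 and all of step 3 and value of joint home_swing below 0.08 rad); the robot touches nothing.
It fails at once if the forward switch's arm or roller is pushed with more than 15 N (contact force between any of the fingers, the arm and fwd_arm above 15 N).
It fails at once if the home switch's arm is moved by more than 0.15 rad (value of joint home_swing above 0.15 rad).
It fails at once if a bystander is shifted by more than 30 mm (distance of any of bearing_sleeve, rusty_bush, wrench, hammer from where it was at the start of the episode above 0.03 m).
It also fails if it takes over 72 s, if anything falls off the work surface, if the arm or the gripper's body presses on something with over 40 N, if the wrist force passes 120 N, or if a joint passes its speed limit or range.

## Working session

There is one attempt and no reset: what is moved stays moved. The work goes in short steps, Python scripts to look and compute and a tool call to move; the robot and the scene stay as the last step left them, time stands still between calls to the robot, and variables do not carry over. Pictures are saved under pics/ and viewed, at most 10 in all, crops included, and the job is handed in when it is done.

Besides the shell and the picture viewer there is one more tool, called after "Call:" as name(argument=value, ...) on one line, values as JSON. arm_command: Moves the arm, as the interface text tells. Its arguments: {"type":"object","properties":{"increments":{"type":"array","items":{"type":"number"}},"gripper":{"type":"number"},"grip_force":{"type":"number"}},"required":["increments"]}

```bash
mkdir -p pics; cat > h.py <<'E'
import numpy as np, cv2
from plant import read_state, camera, calibration, job_done
def world(c,d,u,v):
    K=c["K"]; K=np.array(K); k1=c["k1"]
    x=(u-K[0,2])/K[0,0]; y=(v-K[1,2])/K[1,1]
    rd=np.hypot(x,y); r=rd
    for _ in range(20): r=rd/(1+k1*r*r)
    s=np.where(rd>0,r/np.maximum(rd,1e-9),1); x=x*s;y=y*s
    P=np.stack([x*d,-y*d,-d,np.ones_like(d)],-1)
    return (P@np.array(c["world_from_camera"]).T)[...,:3]
def cloud(name):
    c=calibration(name); im,d=camera(name)
    v,u=np.mgrid[0:d.shape[0],0:d.shape[1]].astype(float)
    W=world(c,d.astype(float),u,v); W[d==0]=np.nan
    return im,d,W
E
python3 - <<'E'
from h import *
for n in("top","scene"):
    im,d,W=cloud(n); np.savez(n,im=im,W=W); cv2.imwrite(f"pics/{n}.png",im[...,::-1])
s=read_state(); print(s)
E
```

```text
{'clock': 0.1, 'qpos': array([ 1.15381977,  0.41181487, -0.01269645,  1.59692956,  0.00561505,
        1.13431459, -0.0822112 ]), 'qd': array([ 0.00273935, -0.00323876,  0.00113906, -0.00243125,  0.00011219,
        0.00043658, -0.00052087]), 'joint_torque': array([ 3.87438893e-03, -6.01824403e+01,  6.84854575e-01, -3.00088620e+01,
        1.41369904e-02,  6.50216360e-03,  4.39238840e-05]), 'tcp_pos': array([ 0.21340481, -0.58699763,  0.24455299]), 'tool_rot': array([ 9.84832178e-01,  1.73508124e-01, -1.83139091e-04, -6.91541183e-04]), 'wrist_force': array([-0.32341299,  0.51269864, -0.46200267]), 'torque': array([0.02151687, 0.04191596, 0.00601791]), 'finger_force': 0.0, 'grip_width': 0.08533562723602774}
```

View pics/top.png

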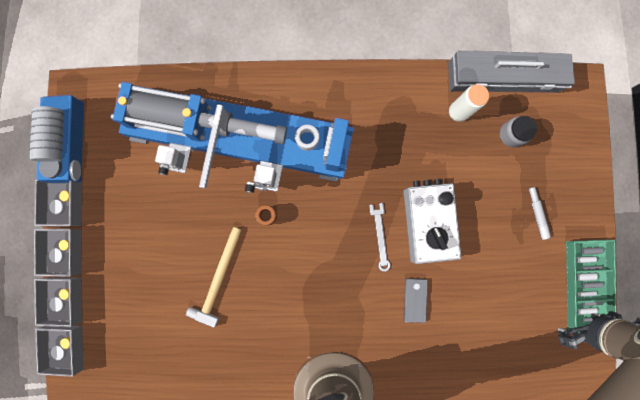

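View pics/scene.png

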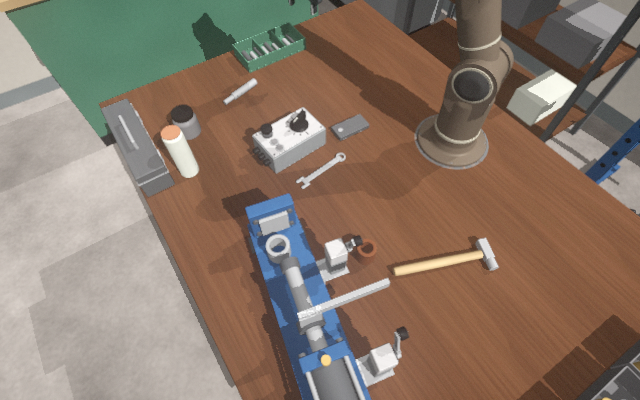

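The top view shows the control box at about (433,222) with the selector at (437,238). The forward switch head is at (267,175) with its roller at (250,187), the trip bar at (213,150) and the bush at (265,215). Next I measure these.

```bash
python3 - <<'E'
from h import *
D=np.load("top.npz"); im,W=D["im"],D["W"]
def sel(u0,u1,v0,v1,z0,z1):
    P=W[v0:v1,u0:u1].reshape(-1,3); return P[(P[:,2]>z0)&(P[:,2]<z1)]
def rect(n,P):
    r=cv2.minAreaRect((P[:,:2]*1000).astype(np.float32)); print(n,len(P),np.round(r[0],1),np.round(r[1],1),round(r[2],1),"med z",np.round(np.median(P[:,2]),4))
rect("box",sel(395,470,175,275,.074,.09))
rect("selbar",sel(420,455,222,254,.112,.13))
rect("mush",sel(436,456,188,208,.105,.13))
rect("fhead",sel(235,290,155,200,.15,.172))
rect("hhead",sel(145,195,140,180,.15,.172))
rect("froll",sel(235,265,175,200,.18,.23))
rect("hroll",sel(150,180,155,180,.18,.23))
rect("bar",sel(195,228,130,192,.205,.235))
rect("anvil",sel(315,360,110,185,.165,.19))
rect("bush",sel(250,280,203,228,.04,.075))
rect("sleeve",sel(290,325,120,155,.06,.2))
c=im[215:260,410:465]; cv2.imwrite("pics/sel.png",cv2.resize(c[...,::-1],None,fx=10,fy=10,interpolation=cv2.INTER_CUBIC))
E
```

```text
box 2911 [ 468.4 -275.8] [204.8 126.7] 4.9 med z 0.0819
selbar 154 [ 427.4 -278.1] [61.4 17.2] 26.0 med z 0.1214
mush 176 [ 532.1 -300.6] [37.5 37.2] 42.1 med z 0.1157
fhead 320 [588.5 171.9] [42.4 58.9] 76.7 med z 0.1606
hhead 303 [648.8 425.5] [46.3 46. ] 77.3 med z 0.1604
froll 105 [558.5 197. ] [25. 26.] 72.6 med z 0.2126
hroll 82 [605.2 413.7] [22.4 24.1] 1.6 med z 0.2144
bar 370 [631.1 300.5] [ 14.3 144.5] 77.4 med z 0.2183
anvil 668 [673.1 -14.1] [ 35.  120.9] 77.9 med z 0.1741
bush 201 [497.7 177.4] [50.  51.5] 89.0 med z 0.0589
sleeve 678 [699.6  62.3] [ 92.9 109. ] 89.1 med z 0.0665
```

View pics/sel.png

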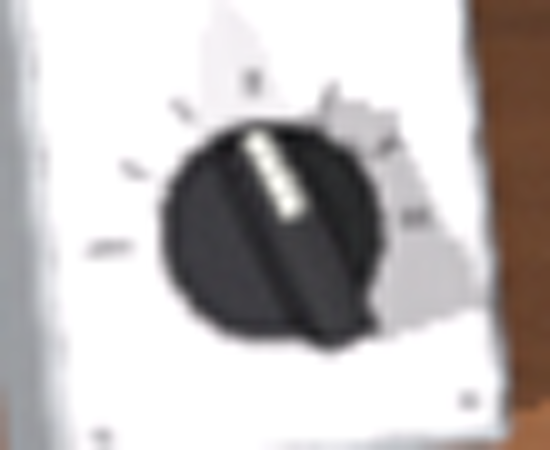

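The bar stands nearest the second click, and the press yaw is about -12.6°. I'll move over the selector and check its angle with the wrist camera.

Call:
arm_command(increments=[0.94, -0.72, 0, -0.33, 0.94, -0.72, 0, -0.33, 0.94, -0.72, 0, -0.33, 0.94, -0.72, 0, -0.33, 0.94, -0.72, 0, -0.33, 0.94, -0.72, 0, -0.33, 0.94, -0.72, 0, -0.33, 0.94, -0.72, 0, -0.33, 0.94, -0.72, 0, -0.33, 0.94, -0.72, 0, -0.33], gripper=1.0)

```text
clock: 1.35
tcp_pos: [0.4041, -0.289, 0.2452]
tool_rot: [0.954, 0.298, -0.0, -0.0]
wrist_force: [-0.7, -0.2, -0.4]
grip_width: 0.0853
finger_force: 0.0
```

```bash
python3 - <<'E'
from h import *
from scipy.spatial.transform import Rotation as R
s=read_state(); print(s["clock"],s["tcp_pos"],R.from_quat(s["tool_rot"]).as_matrix().round(3),s["wrist_force"],s["qpos"].round(2))
im,d,W=cloud("wrist"); cv2.imwrite("pics/w1.png",im[...,::-1])
m=(W[...,2]>.114)&(W[...,2]<.13)&(np.hypot(W[...,0]-.428,W[...,1]+.2785)<.045)
P=W[m]; print(len(P),P.mean(0)); 
if len(P)>10: print(cv2.minAreaRect((P[:,:2]*1000).astype(np.float32)))
e,v=np.linalg.eigh(np.cov(P[:,:2].T)); print(np.degrees(np.arctan2(v[1,1],v[0,1])))
E
```

```text
1.35 [ 0.404131   -0.28898576  0.24516018] [[ 0.822  0.57  -0.   ]
 [ 0.57  -0.822 -0.   ]
 [-0.    -0.    -1.   ]] [-0.66130069 -0.19426861 -0.38393187] [ 0.74  0.21 -0.25  1.89  0.06  1.05 -0.5 ]
1148 [ 0.42817626 -0.27756827  0.12370926]
((428.6311340332031, -277.5372619628906), (64.16736602783203, 16.043642044067383), 26.066213607788086)
-153.87750261205366
```

View pics/w1.png

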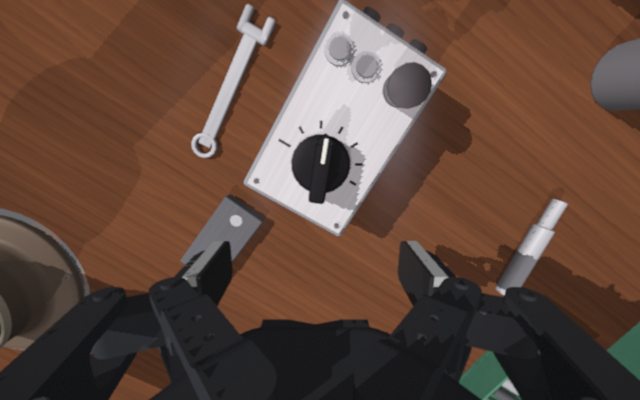

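The wrist view shows the selector at about (321,162), with its white line up at about (325,140) and the long off bar at (285,142). The bar lies at 26° in the world, about 69° from off, so it is at the second click. I'll go down on it next.

Call:
arm_command(increments=[0.088, 0.012, 0, 0.193, 0.088, 0.012, 0, 0.193, 0.088, 0.012, 0.15, 0.193, 0.088, 0.012, 0.3, 0.193, 0.088, 0.012, 0.4, 0.193, 0.088, 0.012, 0.443, 0.193, 0.088, 0.012, 0.443, 0.193, 0.088, 0.012, 0.443, 0.193], gripper=1.0)

```text
clock: 2.4
tcp_pos: [0.4292, -0.2765, 0.1136]
tool_rot: [0.974, 0.226, 0.001, 0.001]
wrist_force: [0.6, 0.5, -0.1]
grip_width: 0.0855
finger_force: 0.0
```

Call:
arm_command(increments=[0, 0, 0, 0, 0, 0, 0, 0, 0, 0, 0, 0, 0, 0, 0, 0, 0, 0, 0, 0, 0, 0, 0, 0, 0, 0, 0, 0, 0, 0, 0, 0], gripper=0.0, grip_force=40)

```text
clock: 3.4
tcp_pos: [0.4298, -0.278, 0.1132]
tool_rot: [0.974, 0.226, 0.001, 0.002]
wrist_force: [1.7, -5.8, 0.2]
grip_width: 0.0154
finger_force: 43.6
```

Call:
arm_command(increments=[0, 0, 0, 0.2, 0, 0, 0, 0.4, 0, 0, 0, 0.6, 0, 0, 0, 0.8, 0, 0, 0, 1, 0, 0, 0, 1, 0, 0, 0, 1])

```text
clock: 4.28
tcp_pos: [0.4299, -0.2788, 0.1132]
tool_rot: [0.986, -0.164, 0.002, 0.002]
wrist_force: [2.8, -9.3, -3.0]
grip_width: 0.0151
finger_force: 43.4
```

Call:
arm_command(increments=[0, 0, 0, 0.07, 0, 0, 0, 0.14, 0, 0, 0, 0.15, 0, 0, 0, 0.15, 0, 0, 0, 0.15])

```text
clock: 4.9
tcp_pos: [0.4298, -0.2789, 0.1131]
tool_rot: [0.975, -0.222, 0.002, 0.002]
wrist_force: [3.1, -9.2, -2.1]
grip_width: 0.0154
finger_force: 43.4
```

```bash
python3 - <<'E'
from h import *
from scipy.spatial.transform import Rotation as R
s=read_state(); M=R.from_quat(s["tool_rot"]).as_matrix(); print(s["clock"],s["tcp_pos"],np.degrees(np.arctan2(M[1,0],M[0,0])),s["wrist_force"],s["torque"],s["grip_width"])
E
```

```text
4.9 [ 0.42982725 -0.27887368  0.11314792] -25.683871482423722 [ 3.13885443 -9.2335962  -2.11028445] [-1.86722938 -0.66821923  0.0741515 ] 0.015417912635036637
```

Call:
arm_command(increments=[0, 0, 0, 0, 0, 0, 0, 0, 0, 0, 0, 0, 0, 0, 0, 0, 0, 0, 0, 0, 0, 0, -0.15, 0, 0, 0, -0.3, 0, 0, 0, -0.45, 0, -0.05, 0, -0.45, 0, -0.05, 0, -0.45, 0], gripper=1.0)

```text
clock: 6.15
tcp_pos: [0.4139, -0.269, 0.2471]
tool_rot: [0.975, -0.222, -0.0, -0.0]
wrist_force: [0.4, 0.1, -1.0]
grip_width: 0.0852
finger_force: 0.0
```

```bash
python3 - <<'E'
from h import *
from scipy.spatial.transform import Rotation as R
s=read_state(); M=R.from_quat(s["tool_rot"]).as_matrix(); print(s["clock"],s["tcp_pos"],np.degrees(np.arctan2(M[1,0],M[0,0])))
im,d,W=cloud("wrist"); cv2.imwrite("pics/w2.png",im[...,::-1])
m=(W[...,2]>.114)&(W[...,2]<.13)&(np.hypot(W[...,0]-.428,W[...,1]+.2785)<.045)
P=W[m]; print(len(P),P.mean(0)); 
print(cv2.minAreaRect((P[:,:2]*1000).astype(np.float32)))
m=(W[...,2]>.076)&(W[...,2]<.09)&(np.hypot(W[...,0]-.47,W[...,1]+.276)<.14)
print(cv2.minAreaRect((W[m][:,:2]*1000).astype(np.float32)))
E
```

```text
6.15 [ 0.41388069 -0.26896192  0.24709106] -25.614098986919164
1101 [ 0.42849333 -0.27715964  0.12373796]
((428.9191589355469, -277.27880859375), (15.399101257324219, 64.84249877929688), 64.6496353149414)
((468.96954345703125, -274.1781311035156), (205.67384338378906, 125.49530792236328), 4.317371845245361)
```

View pics/w2.png

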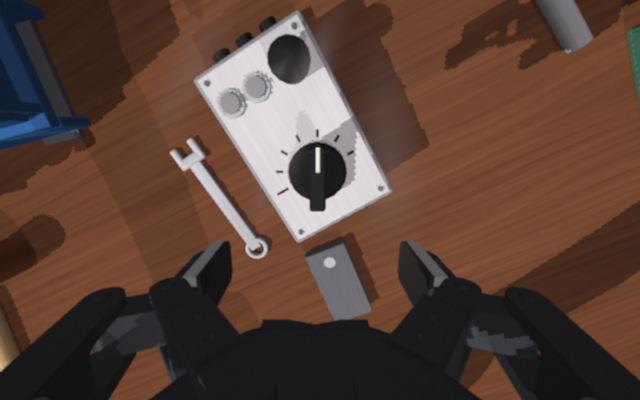

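The wrist view shows the pointed end at about (318,150), lined up with the fourth index bar after the long off bar. The measured angle is 119.7°. Now to the forward switch, with the gripper shut and held high.

Call:
arm_command(increments=[0, 0, -0.18, 0, -0.04, -0.2, -0.18, -0.1, -0.08, -0.4, -0.18, -0.2, -0.12, -0.6, -0.18, -0.289, -0.16, -0.8, -0.18, -0.289, -0.16, -0.88, -0.18, -0.289, -0.16, -0.88, -0.18, -0.289, -0.16, -0.88, -0.18, -0.289], gripper=0.0)

```text
clock: 7.2
tcp_pos: [0.4854, -0.0117, 0.3004]
tool_rot: [0.994, -0.11, -0.001, 0.0]
wrist_force: [-0.3, -1.3, 0.1]
grip_width: -0.0002
finger_force: 0.0
```

```bash
python3 - <<'E'
from h import *
from scipy.spatial.transform import Rotation as R
s=read_state(); M=R.from_quat(s["tool_rot"]).as_matrix(); p=s["tcp_pos"]; print(s["clock"],p,np.degrees(np.arctan2(M[1,0],M[0,0])),s["wrist_force"],s["grip_width"])
g=np.array([.5546,.2468,.196]); print((g-p)@M/.3)
E
```

```text
7.2 [ 0.48537024 -0.011663    0.30039453] -12.656411847393622 [-0.27070016 -1.31661857  0.10465508] -0.00023897398285535116
[ 0.03703154 -0.89143699  0.34723173]
```

Call:
arm_command(increments=[-0.05, -0.2, 0, 0, -0.1, -0.4, 0, 0, -0.15, -0.6, 0, 0, -0.2, -0.8, 0, 0, -0.25, -0.88, 0, 0, -0.25, -0.88, 0, 0, -0.25, -0.88, 0, 0])

```text
clock: 8.07
tcp_pos: [0.4709, 0.2613, 0.301]
tool_rot: [0.994, -0.111, -0.0, 0.001]
wrist_force: [-0.2, 0.4, 0.5]
grip_width: -0.0002
finger_force: 0.0
```

```bash
python3 - <<'E'
from h import *
from scipy.spatial.transform import Rotation as R
s=read_state(); M=R.from_quat(s["tool_rot"]).as_matrix(); p=s["tcp_pos"]; print(s["clock"],p,np.degrees(np.arctan2(M[1,0],M[0,0])),s["wrist_force"])
im,d,W=cloud("wrist"); cv2.imwrite("pics/w3.png",im[...,::-1]); np.savez("w3",im=im,W=W)
a=np.radians(-12.6); Rp=np.array([[np.cos(a),-np.sin(a)],[np.sin(a),np.cos(a)]])
Q=(W[...,:2]-[.7044,.1467])@Rp
def st(n,m):
    print(n,m.sum(), np.nanpercentile(Q[m],[1,50,99],axis=0).round(4).tolist() if m.sum()>5 else "")
z=W[...,2]
st("roller",(z>.195)&(z<.225)&(abs(Q[...,0]+.159)<.03)&(abs(Q[...,1]-.02)<.035))
st("head",(z>.155)&(z<.17)&(abs(Q[...,0]+.115)<.04)&(abs(Q[...,1])<.05))
st("bar",(z>.2)&(z<.23)&(abs(Q[...,1]-.134)<.02))
print("TCP press",(p[:2]-[.7044,.1467])@Rp)
E
```

```text
8.075 [0.47093496 0.26131242 0.30102804] -12.742228586694319 [-0.18270386  0.39763763  0.49555962]
roller 1086 [[-0.165, 0.0106], [-0.1541, 0.023], [-0.1402, 0.0332]]
head 2838 [[-0.1347, -0.0197], [-0.1105, 0.0008], [-0.0898, 0.0232]]
bar 2853 [[-0.1764, 0.1286], [-0.1397, 0.1318], [-0.1052, 0.1406]]
TCP press [-0.25284437  0.06092336]
```

View pics/w3.png

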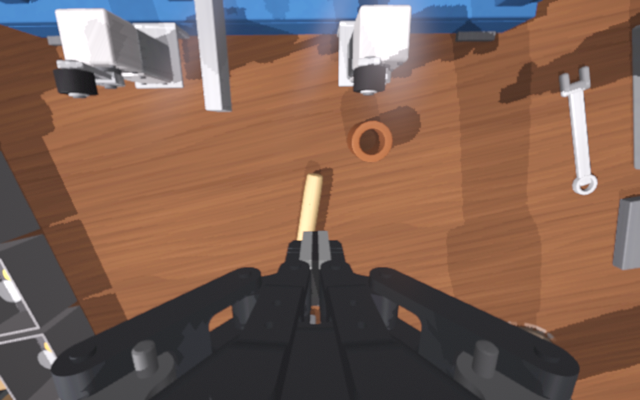

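The wrist view shows the forward roller at (370,78), the trip bar end at (217,108) and the bush at (372,140). The press frame checks out to within 3 mm. I'll place the shut fingers on the trip-bar side of the roller.

Call:
arm_command(increments=[0.1, -0.02, 0, 0, 0.2, -0.02, 0, 0, 0.293, -0.02, 0.05, 0, 0.293, -0.02, 0.15, 0, 0.293, -0.02, 0.25, 0, 0.293, -0.02, 0.337, 0, 0.293, -0.02, 0.337, 0, 0.293, -0.02, 0.337, 0, 0.293, -0.02, 0.337, 0])

```text
clock: 9.25
tcp_pos: [0.558, 0.2501, 0.2018]
tool_rot: [0.994, -0.11, 0.001, -0.001]
wrist_force: [-0.7, 0.5, 1.3]
grip_width: -0.0001
finger_force: 0.0
```

Call:
arm_command(increments=[0, 0.015, 0, 0, 0, 0.03, 0, 0, 0, 0.045, 0, 0, 0, 0.045, 0, 0, 0, 0.045, 0, 0])

```text
clock: 9.88
tcp_pos: [0.5543, 0.237, 0.2003]
tool_rot: [0.994, -0.11, 0.0, -0.0]
wrist_force: [0.0, -1.0, 0.9]
grip_width: -0.0
finger_force: 0.0
```

```bash
cat > st.py <<'E'
from h import *
s=read_state(); p=s["tcp_pos"]
a=np.radians(-12.6); Rp=np.array([[np.cos(a),-np.sin(a)],[np.sin(a),np.cos(a)]])
print(s["clock"],"press",((p[:2]-[.7044,.1467])@Rp).round(4),p[2].round(4),"F press",(s["wrist_force"][:2]@Rp).round(2),s["wrist_force"][2].round(2),"T",s["torque"].round(2))
E
python3 st.py
```

```text
9.875 press [-0.1662  0.0554] 0.2003 F press [ 0.23 -0.95] 0.92 T [ 0.02 -0.02  0.03]
```

Call:
arm_command(increments=[0, 0.015, 0, 0, 0, 0.03, 0, 0, 0, 0.03, 0, 0, 0, 0.03, 0, 0])

```text
clock: 10.38
tcp_pos: [0.5523, 0.228, 0.2003]
tool_rot: [0.994, -0.11, 0.0, 0.0]
wrist_force: [0.3, -1.1, -0.1]
grip_width: 0.0001
finger_force: 0.0
```

Call:
arm_command(increments=[0, 0.007, 0, 0, 0, 0.013, 0, 0, 0, 0.013, 0, 0, 0, 0.013, 0, 0])

```text
clock: 10.88
tcp_pos: [0.5515, 0.2245, 0.2004]
tool_rot: [0.994, -0.11, 0.0, -0.0]
wrist_force: [0.0, 2.7, 0.2]
grip_width: 0.0002
finger_force: 1.1
```

Call:
arm_command(increments=[0, 0.005, 0, 0, 0, 0.01, 0, 0, 0, 0.01, 0, 0])

```text
clock: 11.25
tcp_pos: [0.5508, 0.2212, 0.2003]
tool_rot: [0.994, -0.11, -0.0, 0.0]
wrist_force: [1.0, 3.2, -0.1]
grip_width: -0.0001
finger_force: 1.1
```

Call:
arm_command(increments=[0, 0.005, 0, 0, 0, 0.01, 0, 0, 0, 0.01, 0, 0])

```text
clock: 11.62
tcp_pos: [0.5501, 0.2183, 0.2003]
tool_rot: [0.994, -0.11, -0.0, 0.0]
wrist_force: [0.7, 2.9, 0.8]
grip_width: 0.0002
finger_force: 1.2
```

Call:
arm_command(increments=[0, 0.005, 0, 0, 0, 0.01, 0, 0, 0, 0.01, 0, 0])

```text
clock: 12.0
tcp_pos: [0.5495, 0.2154, 0.2003]
tool_rot: [0.994, -0.11, 0.0, 0.0]
wrist_force: [0.6, 3.3, -0.0]
grip_width: 0.0004
finger_force: 1.2
```

Call:
arm_command(increments=[0, 0.005, 0, 0, 0, 0.01, 0, 0, 0, 0.01, 0, 0])

```text
clock: 12.38
tcp_pos: [0.5489, 0.2125, 0.2003]
tool_rot: [0.994, -0.11, 0.0, 0.0]
wrist_force: [1.6, 3.1, 0.5]
grip_width: -0.0002
finger_force: 1.2
```

Call:
arm_command(increments=[0, 0.005, 0, 0, 0, 0.01, 0, 0, 0, 0.01, 0, 0])

```text
clock: 12.75
tcp_pos: [0.5482, 0.2095, 0.2003]
tool_rot: [0.994, -0.11, -0.0, 0.0]
wrist_force: [1.4, 2.4, 0.5]
grip_width: 0.0
finger_force: 1.3
```

Call:
arm_command(increments=[0, 0.005, 0, 0, 0, 0.01, 0, 0, 0, 0.01, 0, 0])

```text
clock: 13.12
tcp_pos: [0.5476, 0.2066, 0.2003]
tool_rot: [0.994, -0.11, 0.0, 0.0]
wrist_force: [1.7, 2.5, -0.3]
grip_width: 0.0002
finger_force: 1.3
```

Call:
arm_command(increments=[0, 0.005, 0, 0, 0, 0.01, 0, 0, 0, 0.01, 0, 0])

```text
clock: 13.5
tcp_pos: [0.5469, 0.2037, 0.2003]
tool_rot: [0.994, -0.11, 0.0, 0.0]
wrist_force: [1.7, 2.3, 0.2]
grip_width: -0.0005
finger_force: 1.3
```

Call:
arm_command(increments=[0, 0.005, 0, 0, 0, 0.01, 0, 0, 0, 0.01, 0, 0])

```text
clock: 13.88
tcp_pos: [0.5462, 0.2008, 0.2003]
tool_rot: [0.994, -0.11, 0.0, 0.0]
wrist_force: [1.5, 3.6, -0.3]
grip_width: 0.0
finger_force: 1.5
```

Call:
arm_command(increments=[0, 0.005, 0, 0, 0, 0.01, 0, 0, 0, 0.01, 0, 0])

```text
clock: 14.25
tcp_pos: [0.5456, 0.1979, 0.2003]
tool_rot: [0.994, -0.11, 0.0, 0.0]
wrist_force: [2.5, 2.3, 0.0]
grip_width: 0.0004
finger_force: 1.6
```

Call:
arm_command(increments=[0, 0.004, 0, 0, 0, 0.007, 0, 0, 0, 0.007, 0, 0])

```text
clock: 14.62
tcp_pos: [0.5451, 0.196, 0.2003]
tool_rot: [0.994, -0.11, 0.0, -0.0]
wrist_force: [1.8, 3.6, 0.0]
grip_width: -0.0001
finger_force: 1.8
```

Call:
arm_command(increments=[0, 0.005, 0, 0, 0, 0.008, 0, 0, 0, 0.008, 0, 0])

```text
clock: 15.0
tcp_pos: [0.5446, 0.1936, 0.2003]
tool_rot: [0.994, -0.11, 0.0, -0.0]
wrist_force: [2.5, 3.1, -0.5]
grip_width: -0.0
finger_force: 2.1
```

Call:
arm_command(increments=[0, 0.005, 0, 0, 0, 0.008, 0, 0, 0, 0.008, 0, 0])

```text
clock: 15.38
tcp_pos: [0.5441, 0.1912, 0.2003]
tool_rot: [0.994, -0.11, 0.0, -0.0]
wrist_force: [1.8, 3.4, -0.4]
grip_width: -0.0001
finger_force: 2.2
```

Call:
arm_command(increments=[0, 0.005, 0, 0, 0, 0.008, 0, 0, 0, 0.008, 0, 0])

```text
clock: 15.75
tcp_pos: [0.5436, 0.189, 0.2003]
tool_rot: [0.994, -0.11, 0.0, -0.0]
wrist_force: [1.8, 4.4, -0.1]
grip_width: 0.0003
finger_force: 2.4
```

Call:
arm_command(increments=[0, 0.004, 0, 0, 0, 0.007, 0, 0, 0, 0.007, 0, 0])

```text
clock: 16.12
tcp_pos: [0.5431, 0.1871, 0.2004]
tool_rot: [0.994, -0.11, 0.0, -0.0]
wrist_force: [1.7, 4.7, 1.2]
grip_width: -0.0005
finger_force: 2.6
```

Call:
arm_command(increments=[0, 0.004, 0, 0, 0, 0.007, 0, 0, 0, 0.007, 0, 0])

```text
clock: 16.5
tcp_pos: [0.5427, 0.1852, 0.2004]
tool_rot: [0.994, -0.11, 0.0, -0.0]
wrist_force: [2.0, 4.6, -0.7]
grip_width: 0.0002
finger_force: 2.8
```

Call:
arm_command(increments=[0, 0.004, 0, 0, 0, 0.007, 0, 0, 0, 0.007, 0, 0])

```text
clock: 16.88
tcp_pos: [0.5423, 0.1833, 0.2004]
tool_rot: [0.994, -0.11, 0.0, -0.0]
wrist_force: [2.0, 5.1, 0.0]
grip_width: 0.0001
finger_force: 3.0
```

Call:
arm_command(increments=[0, 0.004, 0, 0, 0, 0.007, 0, 0, 0, 0.007, 0, 0])

```text
clock: 17.25
tcp_pos: [0.5419, 0.1815, 0.2005]
tool_rot: [0.994, -0.109, 0.0, -0.001]
wrist_force: [2.5, 5.4, 0.0]
grip_width: -0.0
finger_force: 3.3
```

Call:
arm_command(increments=[0, 0.004, 0, 0, 0, 0.007, 0, 0, 0, 0.007, 0, 0])

```text
clock: 17.62
tcp_pos: [0.5415, 0.1799, 0.2006]
tool_rot: [0.994, -0.109, 0.0, -0.001]
wrist_force: [2.3, 7.3, 0.3]
grip_width: -0.0
finger_force: 3.8
```

Call:
arm_command(increments=[0, 0.004, 0, 0, 0, 0.007, 0, 0, 0, 0.007, 0, 0])

```text
clock: 18.0
tcp_pos: [0.5411, 0.1783, 0.2007]
tool_rot: [0.994, -0.109, 0.001, -0.001]
wrist_force: [3.5, 8.0, -0.1]
grip_width: -0.0002
finger_force: 4.3
```

Call:
arm_command(increments=[0, 0.003, 0, 0, 0, 0.005, 0, 0, 0, 0.005, 0, 0])

```text
clock: 18.38
tcp_pos: [0.5408, 0.177, 0.2007]
tool_rot: [0.994, -0.109, 0.001, -0.001]
wrist_force: [2.7, 8.5, -0.2]
grip_width: 0.0004
finger_force: 4.5
```

Call:
arm_command(increments=[0, 0.003, 0, 0, 0, 0.005, 0, 0, 0, 0.005, 0, 0])

```text
clock: 18.75
tcp_pos: [0.5405, 0.1755, 0.2007]
tool_rot: [0.994, -0.109, 0.001, -0.001]
wrist_force: [2.9, 8.0, 0.2]
grip_width: 0.0002
finger_force: 4.4
```

Call:
arm_command(increments=[0, 0.003, 0, 0, 0, 0.005, 0, 0, 0, 0.005, 0, 0])

```text
clock: 19.12
tcp_pos: [0.54, 0.1731, 0.2005]
tool_rot: [0.994, -0.109, 0.0, -0.001]
wrist_force: [2.6, 6.8, -0.1]
grip_width: 0.0
finger_force: 3.3
```

Call:
arm_command(increments=[0, 0.003, 0, 0, 0, 0.005, 0, 0, 0, 0.005, 0, 0])

```text
clock: 19.5
tcp_pos: [0.5396, 0.1711, 0.2004]
tool_rot: [0.994, -0.11, 0.0, -0.0]
wrist_force: [1.9, 4.5, -0.4]
grip_width: 0.0001
finger_force: 2.6
```

Call:
arm_command(increments=[0, 0.003, 0, 0, 0, 0.004, 0, 0, 0, 0.004, 0, 0])

```text
clock: 19.88
tcp_pos: [0.5393, 0.1698, 0.2004]
tool_rot: [0.994, -0.11, 0.0, -0.0]
wrist_force: [2.1, 4.7, 0.4]
grip_width: -0.0001
finger_force: 2.5
```

Call:
arm_command(increments=[0, 0.003, 0, 0, 0, 0.004, 0, 0, 0, 0.004, 0, 0])

```text
clock: 20.25
tcp_pos: [0.539, 0.1685, 0.2003]
tool_rot: [0.994, -0.11, 0.0, -0.0]
wrist_force: [1.8, 4.7, 0.4]
grip_width: 0.0001
finger_force: 2.4
```

The force peaked at about 9 N, then dropped to half and levelled off, which is the click. Now I let the arm return.

Call:
arm_command(increments=[0, -0.03, 0, 0, 0, -0.06, 0, 0, 0, -0.09, 0, 0, 0, -0.12, 0, 0, 0, -0.15, 0, 0, 0, -0.18, 0, 0, 0, -0.21, 0, 0, 0, -0.24, 0, 0, 0, -0.27, 0, 0, 0, -0.3, 0, 0, 0, -0.3, 0, 0, 0, -0.3, 0, 0])

```text
clock: 21.75
tcp_pos: [0.5586, 0.256, 0.2002]
tool_rot: [0.994, -0.11, -0.0, 0.0]
wrist_force: [-0.7, -0.6, -0.4]
grip_width: 0.0005
finger_force: 0.0
```

Call:
arm_command(increments=[0, 0, -0.1, 0, 0, 0, -0.2, 0, 0, 0, -0.33, 0, -0.15, 0, -0.33, 0, -0.3, 0, -0.33, 0, -0.3, 0, -0.33, 0, -0.3, 0, -0.33, 0])

```text
clock: 22.62
tcp_pos: [0.4714, 0.2752, 0.2996]
tool_rot: [0.994, -0.11, 0.001, 0.0]
wrist_force: [0.3, -0.5, -0.1]
grip_width: 0.0003
finger_force: 0.0
```

```bash
python3 st.py; python3 - <<'E'
from h import *
im,d,W=cloud("wrist"); 
a=np.radians(-12.6); Rp=np.array([[np.cos(a),-np.sin(a)],[np.sin(a),np.cos(a)]])
Q=(W[...,:2]-[.7044,.1467])@Rp; z=W[...,2]
for n,y0,lo,hi in(("fwd",0,-.06,.06),("home",.26,-.06,.06)):
    m=(z>.185)&(z<.23)&(abs(Q[...,0]+.158)<.03)&(Q[...,1]-y0>lo)&(Q[...,1]-y0<hi)
    print(n,m.sum(),np.nanpercentile(Q[m],[1,50,99],axis=0).round(4).tolist() if m.sum()>5 else "", np.nanpercentile(z[m],99) if m.sum()>5 else "")
im,d,W=cloud("top"); O=np.load("top.npz")["W"]
m=(W[...,2]>.112)&(W[...,2]<.13)&(np.hypot(W[...,0]-.428,W[...,1]+.2785)<.045)
print(cv2.minAreaRect((W[m][:,:2]*1000).astype(np.float32)))
cv2.imwrite("pics/end.png",im[...,::-1])
E
```

```text
22.625 press [-0.2554  0.0746] 0.2996 F press [ 0.42 -0.37] -0.14 T [-0.01 -0.04  0.  ]
fwd 1121 [[-0.1654, 0.0108], [-0.1543, 0.0234], [-0.1403, 0.0332]] 0.22108938801010233
home 1384 [[-0.1664, 0.2277], [-0.1547, 0.2352], [-0.1416, 0.2481]] 0.22110320387578947
((426.360107421875, -278.0993957519531), (18.266632080078125, 64.38899230957031), 62.185791015625)
```

View pics/end.png

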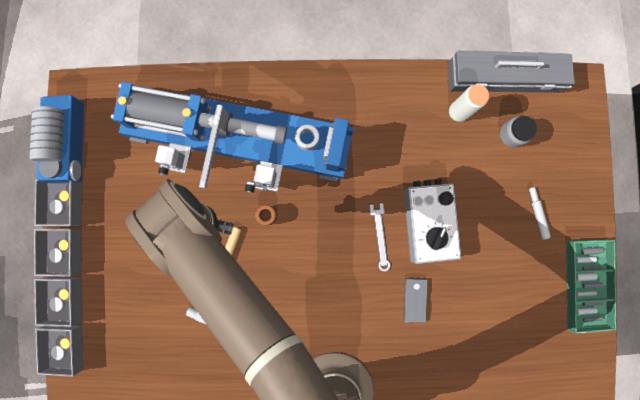

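The top view shows the forward roller back at (250,187), the selector at set-up at (438,237), and the bush, spanner and sleeve where they were. The robot is clear of everything, so I'm handing in.

```bash
python3 -c "
from plant import job_done
print(job_done())"
```

```text
the job is handed in; nothing more can be done
None
```

The job is handed in, with no verdict returned: the selector is at set-up (about 120° from off), and the forward switch clicked after a force peak of about 9 N, its roller measured back at rest; the home switch's arm was never touched, and the sleeve, bush and spanner look unmoved, though the robot arm partly hid the hammer in the last picture.

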